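Hold the drive cover over its screw holes

ROBOT

A 6-joint arm with a two-finger parallel gripper is mounted at the origin on the work surface. World frame = base frame: x ahead of the robot, y to its left, z up, the work surface at z = 0. Lengths are in mm, angles in rad, forces in N, time in s.
With the tool pointing down it reaches from about 350 to 725 mm from the base axis. Payload 6 kg.
Tool frame: the origin (TCP) lies on the centre line of the jaws, within the pads' length; the fingertips stand 25 mm ahead of it and the grasp point (between the pads) lies 6 mm ahead of it; z points along the fingers, x is the direction in which the jaws open and shut, and the axes are right-handed (so a half turn about z gives the same grasp; the last joint's range is limited). The gripper opens to 85 mm and grips with 20 to 120 N. Pads are 22 mm wide; open, the fingers measure 114 mm over their backs; the gripper's body (76 mm by 85 mm) begins 54 mm behind the grasp point. The pads swing forward as they close: fully open they stand 13 mm farther back than shut.
Start: joints at [1.592, 0.04, 0.085, 0, -1.615, -0.334], TCP at [184.608, 570.873, 256.261] pointing down, gripper open.
Joint ranges: [-2.56, 2.56], [-1.29, 2.01], [-1.08, 1.49], [-3.29, 1.98], [-2.81, -0.18], [-2.99, 2.99]. Speed limits (rad/s): [2.57, 2.57, 3.01, 3.14, 3.14, 3.14].

INTERFACE

Orientations are given as a unit quaternion [w, x, y, z].
In Python, from station import sensors, optics, job gives the robot as it stands. The module is installed in compiled form; this text tells all that it offers.
- The arm moves only by the tool apply_moves, never from a script. Its argument "increments" is a list that holds one entry, the list of rows, each a list of 7 numbers: the turn, a rotation vector about the tool's x, y, z in degrees, then the shift along the tool's x, y, z in cm, then the opening in per cent of the stroke, from 0 (shut) to 100 (fully open). In form: [[[rx, ry, rz, tx, ty, tz, fingers], ...]]. A call has 1 to 10 rows; each row is the pose to reach, as a shift and turn from the pose commanded when the call began, along the tool's axes at that moment; what a row does not reach only later rows make up. A row lasts 1/10 s, in which the tool goes at most 50 mm and 8.59 degrees, less where a joint would pass 70% of its speed; a pose out of reach is approached as far as the arm can. A call with a gripper value outside its range is refused whole. The fingers move at their own pace and stop on an object; "force" is the grip in N (left out, the last holds). Time passes only in rows, so rows that repeat a pose let the fingers close. It gives the time, the measured TCP pose, the force and the opening at its end, in the units of the state.
- sensors.sense(): the state, without advancing time (a new reading comes with each control period).
- optics.capture(name): name is "scene" or "top" or "wrist"; returns a dict with "pixels" (384x512x3 uint8, red, green, blue), "camera_matrix" (3x3 intrinsics, pixels), "rvec" (rotation vector, rad) and "tvec" (3), from world to camera coordinates, as OpenCV has them. Camera axes: x right, y down, z forward; pixel columns grow to the right and rows downward; lengths in mm; the calibration is good to about 2 mm. A picture is of the moment at which its call begins. There is no depth.
- job.finish_job(): hands the job in, once; it reports no verdict.
The state is a dict: "time": time; "joint_positions": joint angles; "dq": joint speeds; "effort": joint torques, N m; "eef_pos": TCP position; "eef_rot": TCP orientation; "wrist_force": force on the tool from outside, world axes, zero at the start; "moment": the same for the moment, N m; "width": opening from 0.0 (shut) to 1.0 (fully open).
Only numpy, scipy, OpenCV 4.12 (cv2) and the standard library are available. Lean on these libraries where they do the work, as an engineer would, in place of code of your own. Each camera call takes 0.05 s, during which the arm holds its last target. There are 200 camera calls.

TASK

Pick the green three-hole cover out of the parts tray by its black grip and carry it to the open green drive housing of the banding wheel. Hold it level and still about 2 cm above the housing rim, with its three holes lined up over the three threaded brass bosses so the screws can be started; finish while holding it there, do not set it down or let go. Do not knock the cover against the housing, and leave the grey cover and the other things where they are.

Things in the scene. Friction and masses are not known exactly. Their poses are not given: they have to be found in the camera images.
- cover_grip (a point): Green cover to pick: flat plate 96 x 76 x 6 mm, 0.1 to 0.25 kg, lying flat, with a black upright grip rib on its middle, 40 long (cover x) x 14 wide (y) x 40 mm tall above the plate; three 14 mm holes, two at the +x edge, one at the -x edge. This point is inside the rib, 34 mm above the underside, 12 mm below the rib top; z up.
- cover: The same green cover; origin at the centre of its underside, same axes.
- hole0 (a point): Cover hole at the +x, +y corner, centre at the plate's underside (34, 24, 0 mm from the cover's origin); belongs over thread0.
- hole1 (a point): Cover hole at the +x, -y corner, centre at the underside (34, -24, 0 mm); belongs over thread1.
- hole2 (a point): Cover hole at the -x edge, centre at the underside (-34, 0, 0 mm); belongs over thread2.
- housing: Fixed drive unit of a banding wheel: green open-topped box 104 (x) x 84 (y) x 64 mm high, walls 5 mm, gears inside; origin at the centre of the box underside, on the table; +x points to its aluminium turntable (210 mm across, top 56 mm high, centre 185 mm from the box centre). Three brass bosses with 8 mm threaded holes end level with the rim.
- thread0 (a point): Threaded hole nearest the turntable on the housing's +y side, centre of its mouth, level with the rim, 64 mm above the table (34, 24, 64 mm in the housing's frame).
- thread1 (a point): Threaded hole nearest the turntable on the housing's -y side, at its mouth (34, -24, 64 mm).
- thread2 (a point): Single threaded hole on the side away from the turntable, at its mouth (-34, 0, 64 mm).
- tray: Fixed white parts tray 240 (x) x 280 (y) mm, walls 22 mm high and 4 mm thick, floor 4 mm thick; origin at the centre of its underside. Holds the two covers side by side, a collar and a stamp.
- spare_grip (a point): Bystander: grey cover of the same size and grip but with four corner holes; this point is in its grip rib, 34 mm above its underside. Leave it.
- collar: Bystander: steel collar 38 mm across, 12 mm high, lying in the tray; origin at its underside centre.
- stamp: Bystander: wooden stamp 30 x 50 x 22 mm with a small knob, in the tray; origin at its underside centre.
- jar: Bystander: blue glaze jar 66 mm across, 75 mm high, standing at one side of the table; origin at its underside centre.
Mind the look-alikes: they are no part of the job. Several things have the shape of the cover; the one meant has the colours described above.

How it is judged (in metres and radians):
On the way:
1. the green cover is lifted clear of the tray in the gripper (height (world z) of cover_grip above 0.085 m and contact force between the fingers and cover above 1 N), for 0.2 s.
At the end, for the whole second after the job is handed in: Cover held in the fingers, still, level within 7 deg, not touching the housing; each hole centre within 6 mm (horizontally) of its own thread and 8 to 35 mm above it, two-hole edge towards the turntable. Grey cover, collar, stamp and jar within 30 mm of their starts (horizontal distance between hole0 and thread0 below 0.006 m and z of hole0 in the frame of thread0 between 0.008 and 0.035 m and horizontal distance between hole1 and thread1 below 0.006 m and z of hole1 in the frame of thread1 between 0.008 and 0.035 m and horizontal distance between hole2 and thread2 below 0.006 m and z of hole2 in the frame of thread2 between 0.008 and 0.035 m and angle between cover_grip's own z axis and vertical below 0.12 rad and linear speed of cover below 0.02 m/s and contact force between the fingers and cover above 1 N and contact force between cover and housing below 0.3 N and distance of each of spare_grip, collar, stamp, jar from where it was at the start of the episode below 0.03 m); the arm keeps its last pose, push and grip.
It fails at once if the cover is knocked against the housing (over 5 N) (contact force between cover and housing above 5 N).
It fails at once if a bystander (grey cover, collar, stamp or jar) is moved 30 mm or more (distance of any of spare_grip, collar, stamp, jar from where it was at the start of the episode above 0.03 m).
It also fails if it takes over 40 s, if anything falls off the work surface, if the arm or the gripper's body presses on something with over 40 N, if the wrist force passes 120 N, or if a joint passes its speed limit or range.

## Working session

There is one attempt and no reset: what is moved stays moved. The work goes in short steps, Python scripts to look and compute and a tool call to move; the robot and the scene stay as the last step left them, time stands still between calls to the robot, and variables do not carry over. Pictures are saved under pics/ and viewed, about 8 in all and at most 12, crops included, and the job is handed in when it is done.

Besides the shell and the picture viewer there is one more tool, called after "Emit:" as name(argument=value, ...) on one line, values as JSON. apply_moves: Moves the arm, as the interface text tells. Its arguments: {"type":"object","properties":{"increments":{"type":"array"},"force":{"type":"number"}},"required":["increments"]}

```bash
mkdir -p pics; cat > h.py <<'E'
import numpy as np, cv2
from station import sensors, optics, job
def cap(n,f=None):
    c=optics.capture(n)
    if f: cv2.imwrite('pics/'+f,cv2.cvtColor(c['pixels'],cv2.COLOR_RGB2BGR))
    return c
def ray(c,uv):
    R=cv2.Rodrigues(np.array(c['rvec'],float))[0];t=np.array(c['tvec'],float).reshape(3)
    p=cv2.undistortPoints(np.array(uv,float).reshape(-1,1,2),np.array(c['camera_matrix'],float),None).reshape(-1,2)
    return -R.T@t,np.c_[p,np.ones(len(p))]@R
def plane(c,uv,z):
    o,d=ray(c,uv);return o+d*((z-o[2])/d[:,2])[:,None]
def proj(c,P):
    return cv2.projectPoints(np.array(P,float).reshape(-1,1,3),np.array(c['rvec'],float),np.array(c['tvec'],float),np.array(c['camera_matrix'],float),None)[0].reshape(-1,2)
E
python3 - <<'E'
from h import *
import pickle
d={n:cap(n) for n in('scene','top','wrist')}
pickle.dump(d,open('c0.pkl','wb'))
for n in d:
    print(n,plane(d[n],[[0,0],[256,192]],0).round(),ray(d[n],[[0,0]])[0].round())
a=np.vstack([d['top']['pixels'],]);cv2.imwrite('pics/top0.png',cv2.resize(a[:,:,::-1],(800,600)))
b=np.hstack([d['scene']['pixels'],d['wrist']['pixels']]);cv2.imwrite('pics/sw0.png',cv2.resize(b[:,:,::-1],(800,300)))
print(sensors.sense())
E
```

```text
scene [[   60. -1574.    -0.]
 [  468.   -95.     0.]] [999. 159. 906.]
top [[1077.  677.    0.]
 [ 501.  -87.    0.]] [ 407. -108. 1371.]
wrist [[457. 791.   0.]
 [151. 584.   0.]] [256. 548. 373.]
{'time': 0.15, 'joint_positions': array([ 1.59169878e+00,  4.07151521e-02,  8.40110258e-02, -3.63083079e-04,
       -1.61546900e+00, -3.33691230e-01]), 'dq': array([-0.00087995, -0.00161381,  0.00287585,  0.00276663, -0.00166535,
        0.00077597]), 'effort': array([-2.92678727e-03, -3.68614697e+01,  3.47692108e+01,  6.93633825e+00,
       -4.44172285e-03,  4.47143591e-06]), 'eef_pos': array([184.4953691 , 570.70159179, 255.46351803]), 'eef_rot': array([-5.42142367e-04, -5.88345796e-01,  8.08609125e-01, -4.61376059e-04]), 'wrist_force': array([ 0.55048815,  0.65107491, -0.04815433]), 'moment': array([-0.01749987,  0.00610803, -0.016194  ]), 'width': 1.0005092605119892}
```

View pics/top0.png

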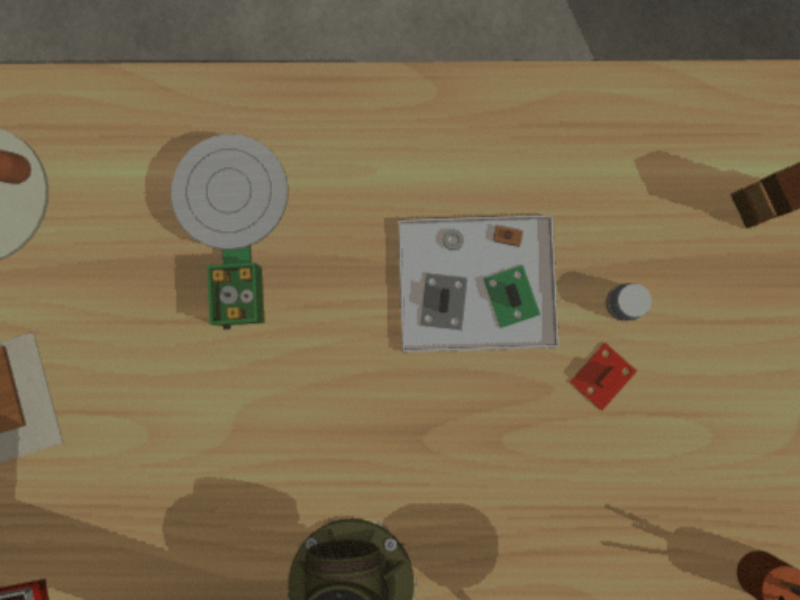

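View pics/sw0.png

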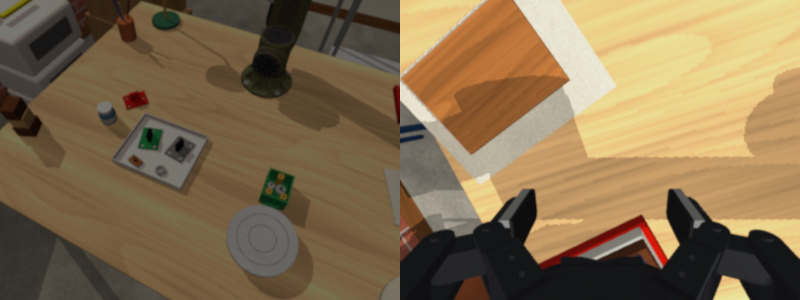

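The top view shows the green cover in the tray at about (512,295) of 800x600, with the grey cover to its left. The housing is at (236,295), its turntable above it (+x), with gold bosses at (219,274), (246,273) and (233,312). The scene view agrees. The wrist view doesn't show the parts yet.

```bash
python3 - <<'E'
from h import *
import pickle
d=pickle.load(open('c0.pkl','rb'));c=d['top'];im=c['pixels']
hsv=cv2.cvtColor(im,cv2.COLOR_RGB2HSV)
g=cv2.inRange(hsv,(45,90,30),(85,255,255))
ct,_=cv2.findContours(g,cv2.RETR_CCOMP,cv2.CHAIN_APPROX_NONE)
for k in ct:
    a=cv2.contourArea(k)
    if a>5:
        r=cv2.minAreaRect(k);x=r[0][0]
        print(a,np.round(r[0],1),np.round(r[1],1),round(r[2],1), plane(c,[r[0]],10 if x>270 else 64).round(1))
y=cv2.inRange(hsv,(12,150,110),(28,255,255));y[:, :125]=0;y[:,175:]=0;y[:160]=0;y[215:]=0
n,l,s,cc=cv2.connectedComponentsWithStats(y)
for i in range(1,n):
    if s[i,4]>8: print('gold',s[i,4],cc[i].round(1),plane(c,[cc[i]],64).round(1))
crop=np.hstack([cv2.resize(im[155:220,120:185],(400,400),interpolation=2),cv2.resize(im[155:220,295:360],(400,400),interpolation=2)])
cv2.imwrite('pics/crop.png',crop[:,:,::-1])
E
```

```text
788.0 [327.2 189.4] [32.6 25.9] 71.6 [[ 507.9 -289.3   10. ]]
34.0 [331.  200.5] [6.4 6.4] 45.0 [[ 476.5 -299.8   10. ]]
127.5 [327.8 188.7] [16.4  9.8] 71.6 [[ 509.9 -291.    10. ]]
40.0 [315. 181.] [7.1 7.1] 45.0 [[ 532.  -255.1   10. ]]
34.0 [331.  175.5] [6.4 6.4] 45.0 [[ 547.7 -300.7   10. ]]
1373.0 [149.6 182.7] [48.3 34.2] 86.4 [[522.8 203.6  64. ]]
108.5 [150.5 200.1] [10.2 13.5] 78.7 [[475.1 200.3  64. ]]
551.0 [148.8 187. ] [34.5 28.2] 85.4 [[511.1 205.6  64. ]]
gold 34 [139.2 175.6] [[542.6 232.6  64. ]]
gold 31 [156.6 174.5] [[545.3 184.8  64. ]]
gold 35 [148.8 199.6] [[476.4 205.1  64. ]]
```

View pics/crop.png

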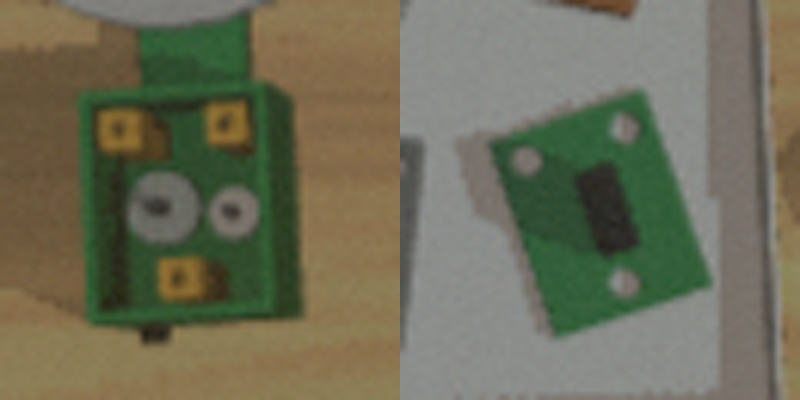

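Both hole layouts fit the given sizes (48 mm apart across, 67 mm along). The cover is at about (508,-289) with yaw 19°, and the housing at about (510,207) with yaw 3°. I'll go over the housing first and look with the wrist camera.

Emit:
apply_moves(increments=[[[0,0,80,24.6,-42.2,0,100],[0,0,80,24.6,-42.2,0,100],[0,0,80,24.6,-42.2,0,100],[0,0,80,24.6,-42.2,0,100],[0,0,80,24.6,-42.2,0,100],[0,0,80,24.6,-42.2,0,100],[0,0,80,24.6,-42.2,0,100],[0,0,80,24.6,-42.2,0,100],[0,0,80,24.6,-42.2,0,100],[0,0,80,24.6,-42.2,0,100]]])

```text
time: 1.15
eef_pos: [511.7, 204.6, 256.1]
eef_rot: [-0.0, 0.072, 0.997, -0.0]
wrist_force: [0.6, 0.3, 0.3]
width: 1.001
```

Emit:
apply_moves(increments=[[[0,0,79,0,0,0,100],[0,0,79,0,0,0,100],[0,0,79,0,0,0,100],[0,0,79,0,0,0,100],[0,0,79,0,0,0,100],[0,0,79,0,0,0,100],[0,0,79,0,0,0,100],[0,0,79,0,0,0,100],[0,0,79,0,0,0,100],[0,0,79,0,0,0,100]]])

```text
time: 2.15
eef_pos: [510.3, 206.9, 256.0]
eef_rot: [-0.0, 0.689, 0.725, -0.0]
wrist_force: [0.3, -0.4, -0.0]
width: 1.0
```

```bash
cat >> h.py <<'E'
from scipy.spatial.transform import Rotation as Ro
def tool():
    s=sensors.sense();q=s['eef_rot'];return s,Ro.from_quat([q[1],q[2],q[3],q[0]])
def need(x,y,z,yaw):
    "tool-frame turn (deg) and shift (cm) to TCP x,y,z, tool pointing down, tool x at yaw deg"
    s,R=tool();T=Ro.from_euler('z',yaw,degrees=True)*Ro.from_euler('x',180,degrees=True)
    print('t',s['time'],'pos',s['eef_pos'].round(1),'w',round(s['width'],3),'yaw',round(np.degrees(np.arctan2(*R.as_matrix()[[1,0],0])),2))
    print('turn',np.degrees((R.inv()*T).as_rotvec()).round(2),'shift',(R.inv().apply(np.array([x,y,z])-s['eef_pos'])/10).round(2))
E
python3 - <<'E'
from h import *
import pickle
need(510,207,256,93)
c=cap('wrist','w1.png');pickle.dump(c,open('w1.pkl','wb'))
im=c['pixels'];hsv=cv2.cvtColor(im,cv2.COLOR_RGB2HSV)
y=cv2.inRange(hsv,(12,150,110),(28,255,255))
n,l,s,cc=cv2.connectedComponentsWithStats(y)
for i in range(1,n):
    if s[i,4]>100: print('gold',s[i],cc[i].round(1),plane(c,[cc[i]],64).round(1))
E
```

```text
t 2.15 pos [510.3 206.9 256. ] w 1.0 yaw 92.94
turn [-0.03  0.02 -0.06] shift [ 0.01 -0.03 -0.  ]
gold [250 137  17  18 303] [258.  145.5] [[478.  205.6  64. ]]
gold [271 186  17  27 395] [278.6 200.2] [[539.  232.5  64. ]]
gold [230 195  17  19 286] [238.2 204.6] [[546.8 186.4  64. ]]
```

View pics/w1.png

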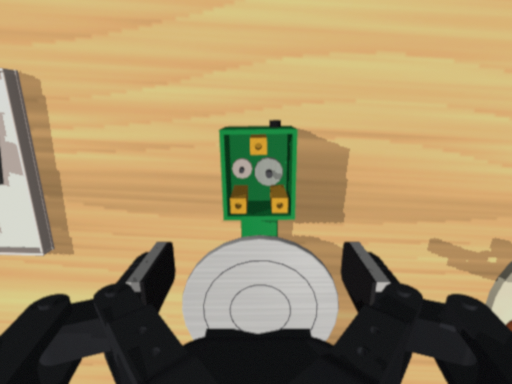

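The wrist view shows the housing with bosses at (258,145), (279,204) and (238,205), each with a dark thread hole. The image runs up = -x. I'll measure the thread holes themselves in all three views and fit the known triangle to them.

```bash
cat >> h.py <<'E'
def darkc(im,uv,r):
    "sub-pixel centre of a dark dot near uv"
    g=cv2.cvtColor(im,cv2.COLOR_RGB2GRAY).astype(np.float32);k=8
    p=cv2.resize(cv2.getRectSubPix(g,(2*r+1,2*r+1),tuple(map(float,uv))),None,fx=k,fy=k,interpolation=cv2.INTER_CUBIC)
    m=(p<(p.min()+np.percentile(p,70))/2).astype(np.uint8)
    n,l,s,cc=cv2.connectedComponentsWithStats(m);c=(2*r+1)*k/2
    i=1+np.argmin(np.hypot(*(cc[1:]-c).T)-.2*np.sqrt(s[1:,4]))
    return (cc[i]+.5)/k-.5-r+np.array(uv),s[i,4]/k/k
M=np.array([[34,24],[34,-24],[-34,0.]])
def fit(P):
    P=np.array(P)[:,:2];A=M-M.mean(0);B=P-P.mean(0)
    th=np.arctan2((A[:,0]*B[:,1]-A[:,1]*B[:,0]).sum(),(A*B).sum());R=np.array([[np.cos(th),-np.sin(th)],[np.sin(th),np.cos(th)]])
    t=P.mean(0)-R@M.mean(0);return t.round(2),np.degrees(th).round(2),np.linalg.norm(P-(M@R.T+t),axis=1).round(2)
E
python3 - <<'E'
from h import *
import pickle
d=pickle.load(open('c0.pkl','rb'));w=pickle.load(open('w1.pkl','rb'))
P0=np.array([[542.6,232.6,64],[545.3,184.8,64],[476.4,205.1,64]])
for n,c,r,g in(('wrist',w,5,[[279.5,205],[238.3,205],[258,146]]),('top',d['top'],3,[[139.2,175.6],[156.6,174.5],[148.8,199.6]]),('scene',d['scene'],4,proj(d['scene'],P0))):
    q=[darkc(c['pixels'],u,r) for u in g];uv=[a[0] for a in q];P=plane(c,uv,64)
    print(n,np.round(uv,1).tolist(),[round(a[1],1) for a in q],P[:,:2].round(1).tolist(),fit(P))
# outer rim in wrist view
hsv=cv2.cvtColor(w['pixels'],cv2.COLOR_RGB2HSV);g=cv2.inRange(hsv,(45,90,30),(85,255,255));g[219:]=0
k=max(cv2.findContours(g,0,1)[0],key=cv2.contourArea);b=cv2.boxPoints(cv2.minAreaRect(k));P=plane(w,b,64);print(P.round(1).tolist(),P.mean(0))
a=np.vstack([w['pixels']])[115:235,205:315];s=d['scene']['pixels'];p=proj(d['scene'],P0).mean(0).astype(int);s=s[p[1]-30:p[1]+30,p[0]-30:p[0]+30]
cv2.imwrite('pics/crop2.png',np.hstack([cv2.resize(a,(440,480)),cv2.resize(s,(360,480))])[:,:,::-1]);print(p)
E
```

```text
wrist [[279.3, 205.3], [237.7, 205.7], [257.9, 146.7]] [np.float64(22.7), np.float64(23.8), np.float64(29.8)] [[545.1, 233.8], [548.1, 185.9], [479.3, 205.7]] (array([512.87, 207.75]), np.float64(3.56), array([0.18, 0.18, 0.36]))
top [[138.8, 175.5], [156.0, 174.6], [148.4, 199.8]] [np.float64(2.3), np.float64(1.9), np.float64(4.0)] [[542.7, 233.7], [545.3, 186.6], [476.1, 206.1]] (array([510.03, 208.15]), np.float64(3.3), array([0.38, 0.42, 0.05]))
scene [[365.4, 246.8], [343.7, 243.9], [355.8, 221.7]] [np.float64(4.4), np.float64(1.0), np.float64(6.6)] [[529.7, 237.6], [546.4, 186.9], [472.3, 194.3]] (array([505.24, 203.12]), np.float64(16.18), array([2.52, 3.18, 0.68]))
[[459.6, 163.2, 64.0], [455.3, 245.9, 64.0], [559.7, 255.6, 64.0], [564.5, 164.6, 64.0]] [509.75742607 207.33027946  64.        ]
[354 239]
```

Emit:
apply_moves(increments=[[[0,0,-16,-49.6,-2.6,0,100],[0,0,-16,-49.6,-2.6,0,100],[0,0,-16,-49.6,-2.6,0,100],[0,0,-16,-49.6,-2.6,0,100],[0,0,-16,-49.6,-2.6,0,100],[0,0,-16,-49.6,-2.6,0,100],[0,0,-16,-49.6,-2.6,0,100],[0,0,-16,-49.6,-2.6,0,100],[0,0,-16,-49.6,-2.6,0,100],[0,0,-16,-49.6,-2.6,0,100]]])

```text
time: 3.2
eef_pos: [510.6, -291.9, 256.3]
eef_rot: [0.0, 0.579, 0.816, 0.0]
wrist_force: [1.2, 0.2, -0.0]
width: 0.999
```

Emit:
apply_moves(increments=[[[0,0,0,0,0,0,100],[0,0,0,0,0,0,100],[0,0,0,0,0,0,100]]])

```text
time: 3.5
eef_pos: [511.2, -289.1, 256.3]
eef_rot: [-0.0, 0.579, 0.815, 0.0]
wrist_force: [-0.3, 0.2, 0.5]
width: 1.001
```

```bash
python3 - <<'E'
from h import *
import pickle
c=cap('wrist','w2.png');pickle.dump(c,open('w2.pkl','wb'))
im=c['pixels'];hsv=cv2.cvtColor(im,cv2.COLOR_RGB2HSV);g=cv2.inRange(hsv,(45,90,30),(85,255,255))
ct,h=cv2.findContours(g,cv2.RETR_CCOMP,cv2.CHAIN_APPROX_NONE)
for k in ct:
    if cv2.contourArea(k)>40:
        r=cv2.minAreaRect(k);m=cv2.moments(k);u=[m['m10']/m['m00'],m['m01']/m['m00']]
        print(cv2.contourArea(k),np.round(u,1),np.round(r[1],1),plane(c,[u],10)[:,:2].round(1))
need(508,-289,256,109)
E
```

```text
4001.5 [258. 163.] [71. 59.] [[ 508.6 -289.9]]
109.0 [275.6 189.6] [11.3 11.3] [[ 534.6 -256. ]]
103.5 [239.9 189.4] [11.3 10.6] [[ 550.1 -301. ]]
366.5 [258.2 168.9] [11. 36.] [[ 515.7 -287.2]]
126.5 [258.3 138.2] [12.  12.7] [[ 478.4 -300. ]]
t 3.55 pos [ 511.4 -288.8  256.5] w 0.998 yaw 109.23
turn [0.02 0.01 0.23] shift [ 0.09 -0.32  0.05]
```

View pics/w2.png

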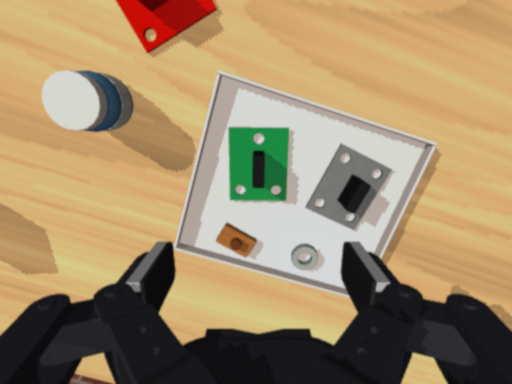

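View pics/crop2.png

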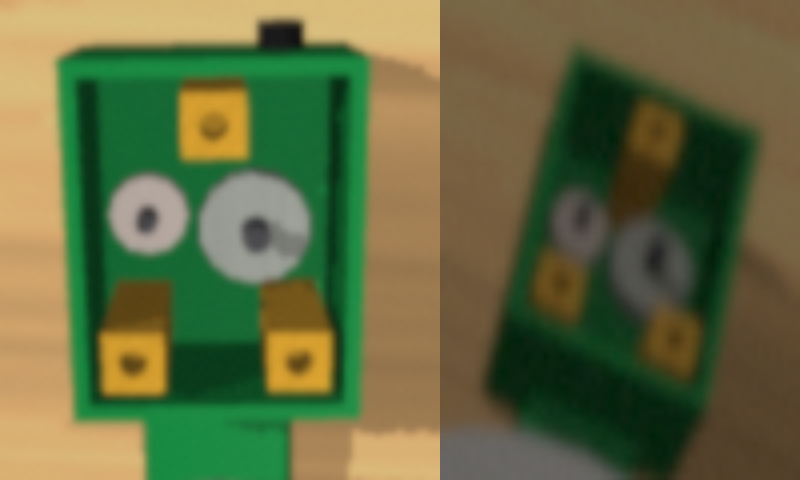

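The wrist view shows the green cover with its rib at (258,169) and the jaws aligned across it. The grey rib is well clear at (353,193). Top and wrist agree on the shift from cover to housing: (1.8,497.0) and (2.5,497.0) mm. Now I'll descend with the jaws half open.

Emit:
apply_moves(increments=[[[0,0,0,0,-0.2,3,50],[0,0,0,0,-0.2,6,50],[0,0,0,0,-0.2,9,50],[0,0,0,0,-0.2,12,50],[0,0,0,0,-0.2,15,50],[0,0,0,0,-0.2,17,50],[0,0,0,0,-0.2,19,50],[0,0,0,0,-0.2,20.2,50],[0,0,0,0,-0.2,21.2,50],[0,0,0,0,-0.2,21.2,50]]], force=60)

```text
time: 4.55
eef_pos: [508.9, -289.7, 43.4]
eef_rot: [-0.001, 0.58, 0.815, -0.0]
wrist_force: [-0.8, 0.3, -0.5]
width: 0.502
```

```bash
python3 - <<'E'
from h import *
need(509.5,-289.3,44,109)
c=cap('scene');p=proj(c,[[509,-289,40]])[0].astype(int);a=cv2.resize(c['pixels'][p[1]-45:p[1]+45,p[0]-60:p[0]+60],(400,300))
w=cap('wrist');cv2.imwrite('pics/g.png',np.hstack([a,cv2.resize(w['pixels'],(400,300))])[:,:,::-1])
E
```

```text
t 4.55 pos [ 508.9 -289.7   43.4] w 0.502 yaw 109.14
turn [-0.07 -0.05  0.14] shift [ 0.02  0.07 -0.06]
```

View pics/g.png

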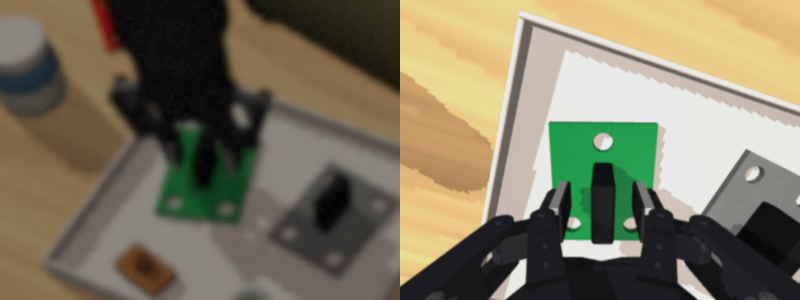

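The jaws straddle the black rib, which sits centrally between the pads at about (602,203) in the right half, and no neighbour is touched. Closing now, then lifting.

Emit:
apply_moves(increments=[[[0,0,0,0,0,0,0],[0,0,0,0,0,0,0],[0,0,0,0,0,0,0],[0,0,0,0,0,0,0],[0,0,0,0,0,0,0],[0,0,0,0,0,0,0],[0,0,0,0,0,0,0],[0,0,0,0,0,0,0]]], force=60)

```text
time: 5.45
eef_pos: [509.8, -290.6, 45.5]
eef_rot: [0.001, 0.58, 0.815, 0.0]
wrist_force: [-0.1, 1.1, 5.3]
width: 0.149
```

Emit:
apply_moves(increments=[[[0,0,0,0,0,-0.5,0],[0,0,0,0,0,-1.5,0],[0,0,0,0,0,-3,0],[0,0,0,0,0,-5,0],[0,0,0,0,0,-8,0],[0,0,0,0,0,-11,0],[0,0,0,0,0,-13,0],[0,0,0,0,0,-14,0],[0,0,0,0,0,-14,0],[0,0,0,0,0,-14,0]]])

```text
time: 6.45
eef_pos: [508.9, -290.1, 183.3]
eef_rot: [-0.001, 0.58, 0.814, 0.0]
wrist_force: [-0.0, -0.6, -2.9]
width: 0.154
```

```bash
cat >> h.py <<'E'
def coverholes(c,z):
    hsv=cv2.cvtColor(c['pixels'],cv2.COLOR_RGB2HSV);g=cv2.inRange(hsv,(45,90,30),(85,255,255))
    ct,h=cv2.findContours(g,cv2.RETR_CCOMP,cv2.CHAIN_APPROX_NONE)
    for i,k in enumerate(ct):
        if cv2.contourArea(k)>40:
            m=cv2.moments(k);u=[m['m10']/m['m00'],m['m01']/m['m00']]
            print(h[0,i,3],cv2.contourArea(k),np.round(u,1),np.round(cv2.minAreaRect(k)[1],1),plane(c,[u],z)[:,:2].round(1))
E
python3 - <<'E'
from h import *
s,_=tool();need(511.3,207.7,144,93.3);print(s['wrist_force'])
c=cap('wrist');coverholes(c,s['eef_pos'][2]-34)
a=cap('top');coverholes(a,s['eef_pos'][2]-34)
cv2.imwrite('pics/l.png',cv2.resize(c['pixels'],(640,480))[:,:,::-1])
E
```

```text
t 6.45 pos [ 508.9 -290.1  183.3] w 0.154 yaw 109.07
turn [-0.06 -0.06 15.77] shift [46.96 16.5   3.97]
[-0.03789083 -0.56389534 -2.9279008 ]
-1 11334.0 [257.8 201.2] [138. 122.] [[ 488.7 -297.4]]
0 503.0 [257.7 180. ] [24.7 24.7] [[ 477.1 -301.5]]
-1 165.0 [331.9 199.3] [14.2 25.6] [[ 472.4 -282.5]]
-1 1376.0 [150.1 185.2] [48.2 34.3] [[509. 182.]]
1 108.5 [150.6 200.1] [10.2 13.5] [[470.6 180. ]]
1 449.0 [145.5 185.8] [34.2 27.4] [[507.3 193.7]]
1 96.5 [156.4 174.8] [13. 11.] [[535.5 166.1]]
```

View pics/l.png

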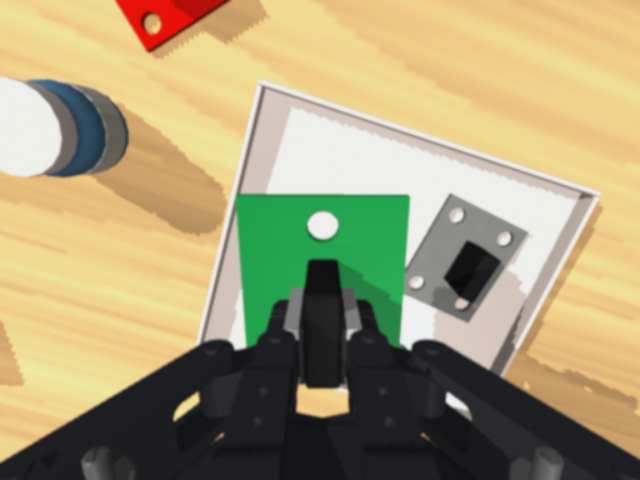

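The cover is lifted level, with hole2 at (322,226) in the picture and a weight of about 2.9 N. The grey cover and the jar are undisturbed. Carrying it high over the housing.

Emit:
apply_moves(increments=[[[0,0,2,2,0.7,0,0],[0,0,5,6,2.1,0,0],[0,0,9,11,3.9,0,0],[0,0,13,16,5.6,0,0],[0,0,15.7,21,7.4,0,0],[0,0,15.7,26,9.1,0,0],[0,0,15.7,31,10.9,0,0],[0,0,15.7,36,12.6,0,0],[0,0,15.7,40,14.1,0,0],[0,0,15.7,43,15.1,0,0]]])

```text
time: 7.55
eef_pos: [510.5, 167.7, 183.2]
eef_rot: [-0.0, 0.686, 0.728, -0.001]
wrist_force: [1.3, -0.7, -1.9]
width: 0.151
```

Emit:
apply_moves(increments=[[[0,0,0,2.4,0.6,0,0],[0,0,0,3.6,0.8,0,0],[0,0,0,4.2,0.4,0,0],[0,0,0,4.2,0.4,0,0],[0,0,0,4.2,0.4,0,0],[0,0,0,4.2,0.4,0,0],[0,0,0,4.2,0.4,0,0]]])

```text
time: 8.25
eef_pos: [513.0, 206.7, 184.6]
eef_rot: [0.0, 0.686, 0.727, 0.0]
wrist_force: [0.4, -0.8, -1.5]
width: 0.154
```

```bash
python3 - <<'E'
from h import *
s,_=tool();need(511.4,207.6,124,93.35)
z=s['eef_pos'][2]
c=cap('wrist');coverholes(c,z-34)
a=cap('top');coverholes(a,z-34)
cv2.imwrite('pics/h.png',np.hstack([cv2.resize(c['pixels'],(400,300)),cv2.resize(a['pixels'][140:230,90:210],(400,300))])[:,:,::-1])
E
```

```text
t 8.25 pos [513.  206.7 184.6] w 0.154 yaw 93.32
turn [ 0.02 -0.01 -0.03] shift [ 0.1  -0.16  6.06]
-1 14097.0 [258.1 190. ] [138. 150.] [[485.2 205.3]]
0 77.0 [247.8 180.1] [ 7. 15.] [[479.8 199.4]]
0 308.0 [261.3 180.9] [17.  24.1] [[479.9 206.8]]
0 417.0 [258.8 147.2] [24. 18.] [[461.5 204.3]]
-1 1044.5 [150.7 187.8] [48.5 40.9] [[502.1 179.9]]
0 64.5 [158.3 189.2] [11.  8.] [[498.4 160.3]]
```

View pics/h.png

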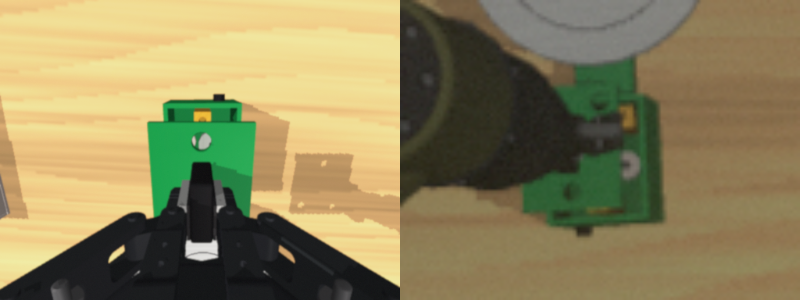

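The cover is high over the housing and parallel to it, with one hole at (202,141) and the -x boss showing just beyond the plate edge. Descending slowly.

Emit:
apply_moves(increments=[[[0,0,0,0.1,-0.1,1,0],[0,0,0,0.1,-0.1,2,0],[0,0,0,0.1,-0.1,3,0],[0,0,0,0.1,-0.1,4,0],[0,0,0,0.1,-0.1,4.7,0],[0,0,0,0.1,-0.1,5.3,0],[0,0,0,0.1,-0.1,5.7,0],[0,0,0,0.1,-0.1,5.9,0],[0,0,0,0.1,-0.1,5.9,0],[0,0,0,0.1,-0.1,5.9,0]]])

```text
time: 9.35
eef_pos: [512.0, 208.5, 125.7]
eef_rot: [0.0, 0.686, 0.728, 0.0]
wrist_force: [0.1, -0.1, -2.1]
width: 0.151
```

```bash
python3 - <<'E'
from h import *
import pickle
for i in range(3): cap('wrist'); s,_=tool(); print(s['eef_pos'].round(1),s['wrist_force'].round(1))
need(511.4,207.6,124,93.35)
c=cap('wrist');coverholes(c,90)
a=cap('top');coverholes(a,90);e=cap('scene');coverholes(e,90)
pickle.dump((c,a,e),open('f.pkl','wb'))
# expected pixel of hole centres and threads from assumed poses
th=np.radians(3.4);R=np.array([[np.cos(th),-np.sin(th)],[np.sin(th),np.cos(th)]])
H=np.c_[M@R.T+[511.4,207.8],[64]*3]
for n,k in(('w',c),('t',a),('s',e)): print(n,proj(k,H).round(1).tolist(),proj(k,H+[0,0,26]).round(1).tolist())
p=proj(e,H).mean(0).astype(int);q=proj(a,H).mean(0).astype(int)
cv2.imwrite('pics/f.png',np.hstack([cv2.resize(e['pixels'][p[1]-36:p[1]+36,p[0]-32:p[0]+32],(267,300)),cv2.resize(a['pixels'][q[1]-36:q[1]+36,q[0]-32:q[0]+32],(267,300)),cv2.resize(c['pixels'][90:234,194:322],(266,300))])[:,:,::-1])
E
```

```text
[512.  208.6 125.8] [ 0.   0.4 -1.9]
[512.  208.6 125.8] [-0.3 -0.  -2.2]
[512.  208.5 125.7] [ 0.1 -0.6 -2.9]
t 9.5 pos [512.  208.5 125.7] w 0.154 yaw 93.38
turn [ 0.03 -0.01  0.03] shift [-0.09 -0.06  0.17]
-1 14149.5 [257.5 190.5] [138. 144.] [[484.9 206.8]]
0 405.0 [258.3 178.9] [25.2 22.5] [[478.2 206.9]]
0 186.0 [256.1 152.5] [28.  7.] [[463.6 204.8]]
-1 872.0 [152.6 186.9] [49. 35.] [[509.3 189.1]]
-1 1236.0 [352.9 245.3] [34.8 47.1] [[554. 207.]]
1 49.0 [361.5 253.6] [11.2  5.8] [[565.5 232.1]]
1 46.5 [342.8 246.5] [10.7  5.8] [[567.7 186.3]]
-1 485.0 [212.   26.3] [21. 32.] [[ -69.6 -544.8]]
w [[290.4, 262.0], [222.8, 262.0], [256.5, 167.9]] [[295.0, 283.7], [217.9, 283.7], [256.4, 177.5]]
t [[138.8, 175.1], [156.2, 174.0], [148.5, 199.2]] [[136.3, 174.1], [154.1, 173.0], [146.2, 198.7]]
s [[362.2, 250.9], [343.2, 243.9], [359.5, 225.0]] [[364.9, 246.4], [345.4, 239.3], [362.0, 220.2]]
```

View pics/f.png

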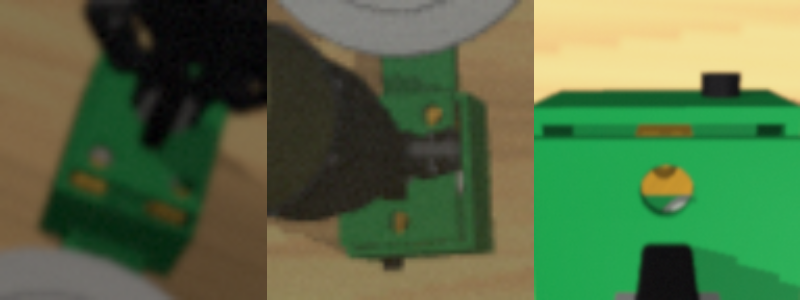

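```bash
python3 - <<'E'
from h import *
import pickle
c,a,e=pickle.load(open('f.pkl','rb'))
def hole(k,uv,r,f=8):
    p=cv2.getRectSubPix(k['pixels'],(2*r+1,)*2,tuple(map(float,uv)));p=cv2.resize(p,None,fx=f,fy=f,interpolation=cv2.INTER_CUBIC).astype(int)
    m=((p[:,:,1]-p[:,:,0])<18).astype(np.uint8)
    n,l,s,cc=cv2.connectedComponentsWithStats(m);i=1+np.argmin(np.hypot(*(cc[1:]-(r+.5)*f).T));q=(cc[i]+.5)/f-.5-r+np.array(uv)
    return q,s[i]/f
for n,u in(('h1',(154.6,173.4)),('h2',(146.5,198.7))):
    q,s=hole(a,u,4);print(n,q.round(2),s.round(1),plane(a,[q],90).round(1),plane(a,[q],84+2).round(1))
for n,u in(('h0',(358.5,249)),):pass
# plate edges in wrist view: far (-x) edge and side edges at plate top z=90
g=cv2.inRange(cv2.cvtColor(c['pixels'],cv2.COLOR_RGB2HSV),(45,90,30),(85,255,255))
for v in(170,185,195):
    x=np.where(g[v])[0];print(v,plane(c,[[x.min()-.5,v],[x.max()+.5,v]],91)[:,:2].round(1).tolist())
q,s=hole(c,(258,179),17,4);print(q,s,plane(c,[q],89)[:,:2])
x=hole(e,(359,250),1) if 0 else 0
cv2.imwrite('pics/f2.png',np.hstack([cv2.resize(a['pixels'][160:210,125:175],(390,390),interpolation=0),cv2.resize(e['pixels'][215:275,325:385],(390,390),interpolation=0)])[:,:,::-1])
E
```

```text
h1 [154.27 173.17] [  1.9   1.8   4.6   5.2 140.8] [[546.3 185.3  90. ]] [[546.8 186.2  86. ]]
h2 [146.44 198.8 ] [  2.5   2.1   4.    5.1 131.2] [[477.2 205.1  90. ]] [[477.5 206.1  86. ]]
170 [[475.2, 168.5], [470.7, 243.7]]
185 [[483.7, 169.6], [479.2, 244.3]]
195 [[489.5, 169.5], [485.0, 244.5]]
[258.16531636 178.1642554 ] [   4.75    7.5    24.75   21.25 1296.  ] [[478.02183051 206.7944177 ]]
```

View pics/f2.png

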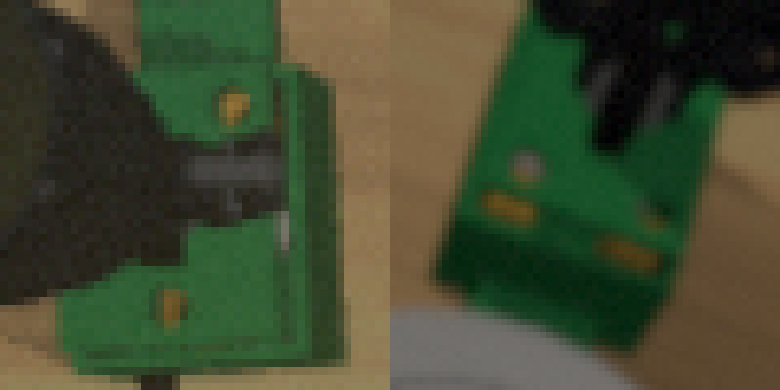

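All the estimates agree within about 1.3 mm. Top view puts the holes (+1.2,-0.7) mm off the threads, the wrist view (-1.3,+1.1), and the TCP reading about (+0.6,+0.5). That is well inside 6 mm, so I'm handing in.

```bash
python3 -c "
from h import *
s,_=tool();print(s['time'],s['eef_pos'],s['width'],s['wrist_force'],abs(s['dq']).max());print(job.finish_job())"
```

```text
9.65 [511.89059651 208.47469049 125.48012454] 0.14952419530647737 [-0.43201758 -0.38865582 -0.47880986] 0.0011985818046368394
the job is handed in; nothing more can be done
None
```

I picked the green cover up by its rib with a 60 N grip and carried it to the housing. I handed the job in at 9.65 s while holding the cover above the three bosses; no verdict came back.

- **Alignment:** the top view put the holes (+1.2, -0.7) mm from their threads and the wrist view (-1.3, +1.1) mm, so the two cameras differ by about 3 mm. The arm's own position reading lies between them. All of this is within the 6 mm limit. Hole0 was hidden or blurred, so I checked only hole1 and hole2 (wrist view: hole2 only).
- **Height and tilt:** the underside is about 21 mm above the rim, worked out from the arm position and the grasp height. The cover follows the housing's heading to about 0.2°, the tool points straight down, and the arm is still.
- **Grip and surroundings:** the jaws stayed on the rib (opening 0.15). I did not measure the bystanders again at the end; the lift picture showed the grey cover and jar undisturbed.
- **One odd reading:** the last vertical wrist force was -0.5 N, against -1.5 to -2.9 N earlier. I took this as sensor noise, since the jaw opening had not changed, but I did not check it further.

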